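Tip a tenoned rail flat and lay it beside its twin

TASK

The wooden rail standing on edge in the grooved block is ready for finishing. Lift it out of the block, put it down on the bench lying flat on its face and let go of it; then take hold of it afresh as it lies and lay it flat in the empty place of the rack, between the metal guide strips, with its tongue pointing the same way as the rail already lying there and the ends of the two level. Do not drop it, and leave that rail and the tools on the bench as they are.

Things in the scene. Friction and masses are not known exactly. Their poses are not given: they have to be found in the camera images.
- rail_mid (a point): Centre of the loose pale-wood rail to be laid (half-way along its 170 mm, its width and its thickness). Axes: x along the length towards the tongue, y through the thickness, z across the width (up at the start, when it stands on a long edge; level when it lies flat; either face may end up on top).
- rail: The same rail: a flat stick 170 mm long, 48 wide, 16 thick, 60 to 120 g; at one end it narrows to a centred tongue 30 mm long, 24 wide, 16 thick. Origin 24 mm below rail_mid along z. It starts in the block's groove, lower edge 12 mm and upper edge 60 mm above the bench, ends overhanging. On a long edge on the bench it stands by itself; a push near its top tips it onto its face.
- rail_tongue (a point): Middle of the end face of that rail's tongue, 85 mm from rail_mid along the rail's x.
- block: Fixed dark-wood block, 120 mm long (its x), 70 mm wide (its y), 27 mm high, with an open-ended groove along x in the middle of its top, 20 mm wide and 15 mm deep. Origin at the centre of its underside, on the bench. It stands at the left or right, turned any way; the middle of the bench in front of the robot is clear.
- rack: Fixed dark-wood rack, left or right, turned any way. Two bearers 20 mm wide, 230 long (along y), 25 high, at x = -47 and +47 mm, 74 mm clear between; cross pieces 12 mm high at y = -100 and +100. Places for rails (along x, across both bearers) at y = +52 (empty) and -52. Metal guide strips only on the bearers, 7 mm high, 58 apart: 5 mm play each side. Origin: centre of its underside.
- free_place (a point): Centre of the rack's empty place, level with the bearer tops (25 mm above the bench): a rail lying there rests its underside at this height, rail_mid 8 mm above this point. Axes as the rack: x along the rail to be laid (tongue to +x, like the laid rail), y across it, z up.
- laid_mid (a point): Centre of the rail already lying flat in the rack's other place, same shape as the loose rail, loose, not to be disturbed. x along its length towards its tongue, y across its width, z up. Its underside is 25 mm above the bench.
- laid_tongue (a point): Middle of the end face of the laid rail's tongue, 85 mm from laid_mid along its x.
- sander: Bystander: sanding block, cork with a wooden back, 65 x 110 x 36 mm, loose on the far part of the bench. Origin at the centre of its underside.
- square: Bystander: try square lying on the far part of the bench, dark wooden stock 110 x 24 x 18 mm along its x, steel blade 30 mm wide reaching 160 mm along its y, loose. Origin under the centre of its stock.
Not all that is in view belongs to the job. Leave any orange or purple look-alike of the rail alone.

How it is judged:
By the outcome, as a careful person would: the job done as asked, in the order asked, and still so for the second after the job is handed in, with the robot touching nothing.
It also fails if it takes over 72 s, if anything falls off the work surface, if the arm or the gripper's body presses on something with over 40 N, if the wrist force passes 120 N, or if a joint passes its speed limit or range.

ROBOT

A 7-joint arm with a two-finger parallel gripper is mounted at the origin on the work surface. World frame = base frame: x ahead of the robot, y to its left, z up, the work surface at z = 0. Lengths are in m, angles in rad, forces in N, time in s.
With the tool pointing down it reaches from about 0.425 to 1.025 m from the base axis. Payload 9.4 kg.
Tool frame: the origin (TCP) lies on the centre line of the jaws, within the pads' length; the fingertips stand 11 mm ahead of it and the grasp point (between the pads) lies 8 mm behind it; z points along the fingers, y is the direction in which the jaws open and shut (so a half turn about z gives the same grasp; the last joint's range is limited). The gripper opens to 85 mm and grips with 20 to 120 N. Pads are 22 mm wide; open, the fingers measure 114 mm over their backs; the gripper's body (76 mm by 85 mm) begins 54 mm behind the grasp point. The pads swing forward as they close: fully open they stand 13 mm farther back than shut.
Start: joints at [-1.275, 0.599, -0.003, 1.599, 0.002, 0.943, -0.08], TCP at [0.264, 0.675, 0.242] pointing down, gripper open.
Joint ranges: [-2.57, 2.57], [-0.35, 1.97], [-1.29, 1.29], [0.11, 2.56], [-1.05, 4.19], [0.11, 1.86], [-2.63, 2.63]. Speed limits (rad/s): [2.22, 2.22, 3.01, 3.01, 3.14, 3.14, 3.14].

INTERFACE

Orientations are given as a rotation vector (axis times angle).
In Python, from workcell import get_obs, read_camera, camera_params, job_done gives the robot as it stands.
- The arm moves only by the tool jog_arm, never from a script. Its argument "deltas" is one flat list of numbers, 7 for each row, row after row: the shift along the tool's x, y, z in mm, then the turn, a rotation vector about the tool's x, y, z in rad, then the closure, from -1 (fully open) to 1 (shut). In form: [x, y, z, ax, ay, az, grip, x, y, z, ax, ay, az, grip, ...]. A call has 1 to 8 rows; each row shifts and turns the commanded pose from where the row before left it, along the tool's axes as they then stand; what a row does not reach is not made up. A row lasts 1/12 s, in which the tool goes at most 41.7 mm and 7.16 degrees, less where a joint would pass 70% of its speed; a pose out of reach is approached as far as the arm can. A call with a gripper value outside its range is refused whole. The fingers move at their own pace and stop on an object; "squeeze" is the grip in N (left out, the last holds). Time passes only in rows, so rows that do not move let the fingers close. It gives the time, the measured TCP pose, the force and the opening at its end, in the units of the state.
- get_obs(): the state, without advancing time (a new reading comes with each control period).
- read_camera(name): name is "scene" or "top" or "wrist"; returns (picture, depth): 420x560x3 uint8, red, green, blue; 420x560 float32, m along the optical axis (not along the pixel's ray), 0 where there is no reading.
- camera_params(name): a dict with "vertical_fov" (degrees; the focal length in pixels is half the picture's height over the tangent of half this angle, whatever the lens; pixels are square), "cx", "cy" (the principal point, pixels), "k1" (the pictures are not rectified: a ray, as slopes to the right and down, at radius r is drawn at 1 + k1 r^2 times it, then the intrinsics apply), "eye" and "orientation" of the camera in the world. Camera axes: x right, y up, looking along -z (the intrinsics and any distortion apply to the point x, -y, -z); pixel columns grow to the right and rows downward; lengths in m; the calibration is good to about 2 mm. A picture is of the moment at which its call begins: read the wrist's pose just before it. camera_params takes no time and is no camera call; for the wrist camera it gives the pose at the moment of the call.
- job_done(): hands the job in, once; it reports no verdict.
The state is a dict: "time": time; "joints": joint angles; "joint_vel": joint speeds; "joint_efforts": joint torques, N m; "tcp_pos": TCP position; "tool_rot": TCP orientation; "contact_force": force on the tool from outside, world axes, zero at the start; "torque": the same for the moment, N m; "grip_width": opening from 0.0 (shut) to 1.0 (fully open).
Only numpy, scipy, OpenCV 4.12 (cv2) and the standard library are available. Lean on these libraries where they do the work, as an engineer would, in place of code of your own. Each camera call takes 0.05 s, during which the arm holds its last target.

## Working session

There is one attempt and no reset: what is moved stays moved. The work goes in short steps, Python scripts to look and compute and a tool call to move; the robot and the scene stay as the last step left them, time stands still between calls to the robot, and variables do not carry over. Pictures are saved under pics/ and viewed, and the job is handed in when it is done.

Besides the shell and the picture viewer there is one more tool, called after ">>>" by a JSON object that holds its "op" and its "data", one argument or row to a line. jog_arm: Moves the arm, as the interface text tells. Its arguments: {"type":"object","properties":{"deltas":{"type":"array","items":{"type":"number"}},"squeeze":{"type":"number"}},"required":["deltas"]}

```bash
mkdir -p pics; ls
cat > h.py <<'E'
import numpy as np, cv2
from workcell import get_obs, read_camera, camera_params, job_done
from scipy.spatial.transform import Rotation as R
def K(p):
    f=210/np.tan(np.radians(p['vertical_fov'])/2)
    return f
def camR(p):
    o=np.array(p['orientation'],float)
    return o if o.shape==(3,3) else (R.from_rotvec(o).as_matrix() if o.size==3 else R.from_quat(o).as_matrix())
def rays(p,uv):
    uv=np.atleast_2d(np.array(uv,float)); f=K(p)
    Km=np.array([[f,0,p['cx']],[0,f,p['cy']],[0,0,1.]])
    n=cv2.undistortPointsIter(uv.reshape(-1,1,2),Km,np.array([p['k1'],0,0,0.]),None,None,(3,50,1e-10)).reshape(-1,2)
    d=np.c_[n[:,0],-n[:,1],-np.ones(len(n))]
    return d@camR(p).T
def onplane(p,uv,z):
    d=rays(p,uv); e=np.array(p['eye']); t=(z-e[2])/d[:,2]
    return e+d*t[:,None]
def proj(p,X):
    X=np.atleast_2d(X); c=(X-np.array(p['eye']))@camR(p)
    n=np.c_[c[:,0]/-c[:,2],-c[:,1]/-c[:,2]]; r2=(n**2).sum(1,keepdims=True)
    n=n*(1+p['k1']*r2); return n*K(p)+[p['cx'],p['cy']]
def cloud(p,dep):
    v,u=np.mgrid[0:420,0:560]
    d=rays(p,np.c_[u.ravel(),v.ravel()])
    return (np.array(p['eye'])+d*dep.reshape(-1,1)).reshape(420,560,3)
E
python3 - <<'E'
from h import *
print(get_obs())
for n in ['scene','top','wrist']:
    p=camera_params(n); im,d=read_camera(n); print(n,p)
    np.savez(f'{n}0.npz',im=im,d=d,p=np.array(p,dtype=object)); cv2.imwrite(f'pics/{n}0.png',im[...,::-1])
E
```

```text
pics
{'time': 0.0, 'joints': array([-1.2747091 ,  0.60016962, -0.00255155,  1.60015278,  0.00181071,
        0.94286208, -0.07978434]), 'joint_vel': array([-1.42446711e-03,  1.11118664e-03,  9.15212267e-04, -8.68895305e-04,
       -1.20901334e-04, -1.32618482e-03,  2.69656759e-05]), 'joint_efforts': array([-4.90289822e-04, -7.76434207e+01,  1.56414304e+00, -2.58019263e+01,
        1.22180628e-02,  8.62752087e-03,  4.50235774e-06]), 'tcp_pos': array([0.26389935, 0.67477261, 0.24137649]), 'tool_rot': array([-5.82025774e-01, -3.08705730e+00,  2.48634381e-03]), 'contact_force': array([-0.48768122, -0.82399484,  0.2267189 ]), 'torque': array([ 0.02215287, -0.04742765, -0.00293385]), 'grip_width': 1.0058853633871092}
scene {'vertical_fov': 54.195245015372286, 'cx': 279.85124326930344, 'cy': 210.270693762861, 'k1': -0.07113059673206054, 'eye': array([ 1.10164527, -0.54551477,  0.73378566]), 'orientation': array([0.79700159, 0.33405506, 0.75125693])}
top {'vertical_fov': 46.9444794041233, 'cx': 274.20480736838795, 'cy': 206.32969606838626, 'k1': -0.12562877546763593, 'eye': array([ 0.42116551, -0.02607084,  1.24188807]), 'orientation': array([ 0.09954661, -0.11109299, -1.59554772])}
wrist {'vertical_fov': 67.81051075344185, 'cx': 275.9471782220982, 'cy': 207.5136521303284, 'k1': 0.014406137791104626, 'eye': array([0.19897017, 0.70024913, 0.37288491]), 'orientation': array([-0.25068164, -0.1680884 ,  1.18961888])}
```

View pics/scene0.png

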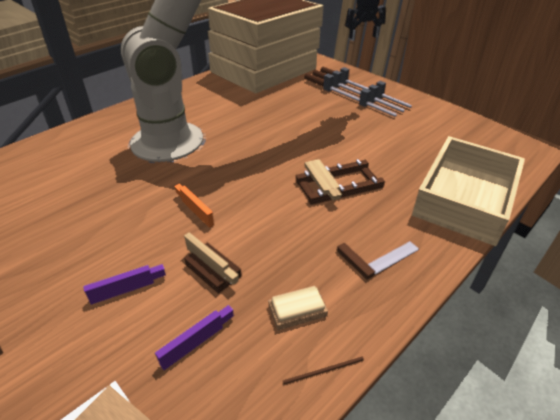

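View pics/top0.png

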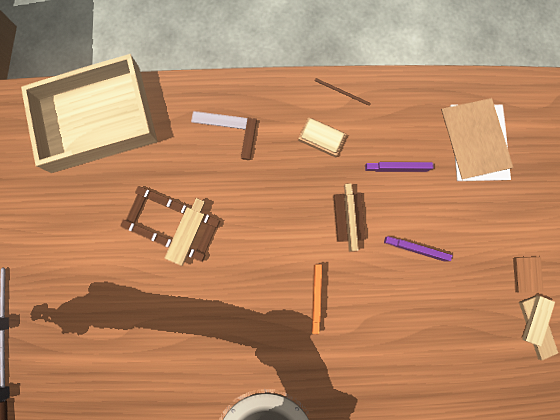

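View pics/wrist0.png

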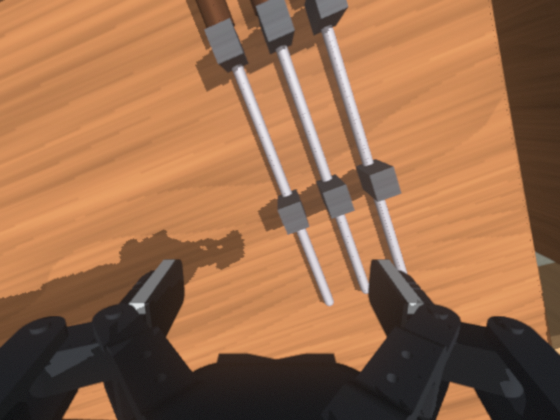

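The scene has one pale rail on edge in the dark block (top 350,217; scene 212,258). The rack with the laid rail is at top (175,225). The orange (318,298) and purple (400,167; 418,248) sticks are look-alikes, and the pale sticks at (540,325) aren't in the block. I'll confirm with an enlarged crop.

Run:
```python
import cv2,numpy as np
t=cv2.imread('pics/top0.png'); s=cv2.imread('pics/scene0.png')
a=cv2.resize(t[170:280,300:400],(400,440),interpolation=cv2.INTER_CUBIC)
b=cv2.resize(s[220:300,160:260],(400,320),interpolation=cv2.INTER_CUBIC)
c=np.zeros((440,800,3),np.uint8); c[:,:400]=a; c[:320,400:]=b
cv2.imwrite('pics/crop1.png',c)
a=cv2.resize(t[175:275,110:230],(480,400),interpolation=cv2.INTER_CUBIC)
b=cv2.resize(s[150:210,285:390],(315*1,180),interpolation=cv2.INTER_CUBIC)
c=np.zeros((400,800,3),np.uint8); c[:,:480]=a; c[:180,480:795]=b
cv2.imwrite('pics/crop2.png',c)
```

```text
(no output)
```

View pics/crop1.png

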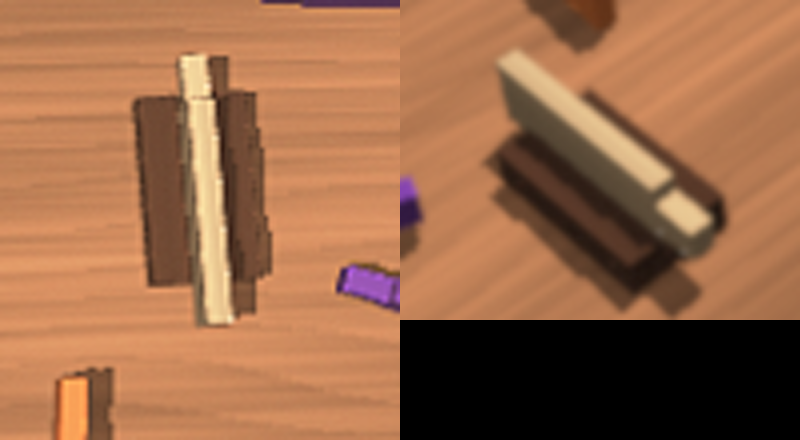

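View pics/crop2.png

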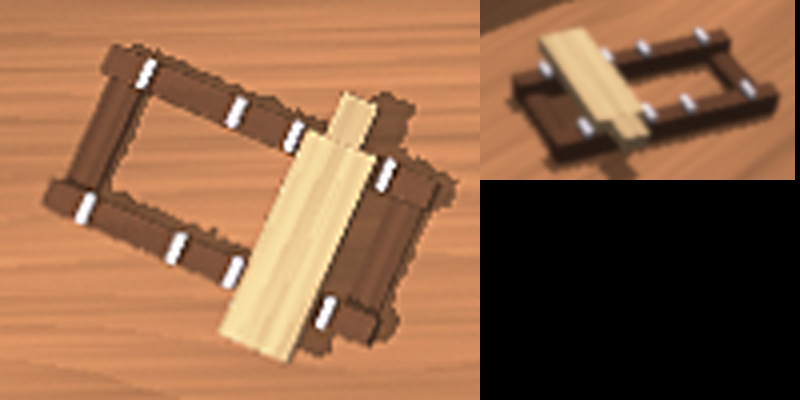

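```bash
cat > seg.py <<'E'
from h import *
def pale(im):
    h=cv2.cvtColor(im,cv2.COLOR_RGB2HSV); 
    return (h[...,0]>12)&(h[...,0]<32)&(h[...,2]>110)&(h[...,1]<150)
def fit(P):
    r=cv2.minAreaRect((P[:,:2]*1000).astype(np.float32)); return r
E
python3 - <<'E'
from seg import *
for n in ['top','scene']:
    z=np.load(n+'0.npz',allow_pickle=True); im,d,p=z['im'],z['d'],z['p'].item()
    C=cloud(p,d); m=pale(im)&(d>0)
    for nm,c,lo,hi in [('loose',(0.58,-0.22),.055,.066),('laid',(0.55,.21),.034,.047)]:
        near=(abs(C[...,0]-c[0])<.15)&(abs(C[...,1]-c[1])<.15)&(C[...,2]>lo-.01)
        q=m&near
        if q.sum()<20: print(n,nm,'few',q.sum(),C[215,350],C[230,187]); continue
        P=C[q]; print(n,nm,len(P),P.mean(0),np.percentile(P[:,2],[5,50,95]))
        k=(P[:,2]>lo)&(P[:,2]<hi); print(k.sum(),fit(P[k]), cv2.boxPoints(fit(P[k])).round(1).tolist())
    # bench height
    b=(C[...,2]>-.02)&(C[...,2]<.02)&(abs(C[...,0]-.6)<.2)&(abs(C[...,1])<.08); print('bench',np.median(C[b][:,2]))
    h=cv2.cvtColor(im,cv2.COLOR_RGB2HSV)
    w=((h[...,1]<60)&(h[...,2]>150)).astype(np.uint8)
    k,l,st,ce=cv2.connectedComponentsWithStats(w)
    for i in range(1,k):
        X=onplane(p,ce[i],.032)[0]
        if st[i,4]<200 and st[i,4]>5 and .4<X[0]<.75 and .05<X[1]<.45: print('strip',ce[i].round(1),st[i,4],X.round(4))
E
```

```text
top loose 479 [ 0.5459742  -0.22557694  0.05925958] [0.04755525 0.06118417 0.06543841]
365 ((548.7952270507812, -226.26097106933594), (165.132080078125, 17.256202697753906), 2.0265769958496094) [[466.0, -220.60000610351562], [466.6000061035156, -237.8000030517578], [631.5999755859375, -232.0], [631.0, -214.6999969482422]]
top laid 1183 [0.52129675 0.18658893 0.04293491] [0.03918921 0.042956   0.0467783 ]
1126 ((528.1968383789062, 184.02845764160156), (48.999595642089844, 168.83001708984375), 65.69429016113281) [[441.20001220703125, 196.39999389648438], [595.0, 127.0], [615.2000122070312, 171.60000610351562], [461.29998779296875, 241.10000610351562]]
bench 0.002107862226491286
strip [146.  192.8] 18 [0.6272 0.2891 0.032 ]
strip [168.5 202.6] 23 [0.6004 0.2308 0.032 ]
strip [182.7 208.6] 18 [0.5841 0.1945 0.032 ]
strip [206. 218.] 22 [0.5585 0.1354 0.032 ]
strip [130.9 226.7] 23 [0.5415 0.3274 0.032 ]
strip [153.5 236.2] 25 [0.5158 0.2691 0.032 ]
strip [167.8 242.4] 25 [0.4994 0.2326 0.032 ]
strip [191.  252.7] 23 [0.4723 0.1743 0.032 ]
scene loose 453 [ 0.55472606 -0.22879841  0.05701
[... 334 characters left out ...]
733] [0.03772283 0.04094535 0.04317685]
603 ((529.024169921875, 182.62461853027344), (49.09597396850586, 172.65626525878906), 65.843505859375) [[440.20001220703125, 195.60000610351562], [597.7000122070312, 124.9000015258789], [617.7999877929688, 169.6999969482422], [460.29998779296875, 240.39999389648438]]
bench 5.397928173289657e-05
strip [358.5 161. ] 10 [0.5438 0.3269 0.032 ]
strip [339.2 165. ] 10 [0.517  0.2692 0.032 ]
strip [327. 168.] 9 [0.5019 0.2319 0.032 ]
strip [306.5 172.2] 11 [0.4745 0.174  0.032 ]
strip [373.8 178.7] 13 [0.6276 0.2888 0.032 ]
strip [354.  183.5] 14 [0.6022 0.2305 0.032 ]
strip [341.  186.5] 14 [0.5856 0.1939 0.032 ]
strip [319.7 191.3] 12 [0.5587 0.1357 0.032 ]
```

```bash
cat >> h.py <<'E'
def tool():
    o=get_obs(); return np.array(o['tcp_pos']),R.from_rotvec(o['tool_rot']),o
def target(xy_z,xdir_deg,tilt=0.,verbose=True):
    """target tool: z down, tool x at world yaw xdir; print delta in tool frame (shift mm in current tool axes, rotvec)"""
    t,r,o=tool(); a=np.radians(xdir_deg)
    X=np.array([np.cos(a),np.sin(a),0]); Z=np.array([0,0,-1.]); Y=np.cross(Z,X)
    T=R.from_matrix(np.c_[X,Y,Z])*R.from_rotvec([tilt,0,0])
    d=r.inv().apply(np.array(xy_z)-t)*1000; w=(r.inv()*T).as_rotvec()
    print('t',round(o['time'],2),'tcp',t.round(4),'xdir',np.degrees(np.arctan2(*r.as_matrix()[[1,0],0])).round(2),'zax',r.as_matrix()[:,2].round(3),'grip',round(o['grip_width'],3),'F',o['contact_force'].round(1),'j',o['joints'].round(2))
    print('shift mm',d.round(1),'rot',w.round(4),'deg',np.degrees(np.linalg.norm(w)).round(1))
    return d,w
E
python3 - <<'E'
from h import *
t,r,o=tool(); print(r.as_matrix().round(3)); p=camera_params('wrist'); print('cam in tool',r.inv().apply(p['eye']-t).round(4)); print(r.inv().apply(camR(p)@[0,0,-1]).round(3))
target([.55,.23,.25],180); target([.55,.23,.25],0);target([.55,.23,.25],156);
E
```

```text
[[-0.931  0.364 -0.   ]
 [ 0.364  0.931 -0.001]
 [-0.    -0.001 -1.   ]]
cam in tool [ 0.0697 -0.0002 -0.1314]
[-0.28  -0.001  0.96 ]
t 0.15 tcp [0.2639 0.6749 0.2416] xdir 158.65 zax [-0.    -0.001 -1.   ] grip 0.998 F [0.5 0.4 0.3] j [-1.27  0.6  -0.    1.6   0.    0.94 -0.08]
shift mm [-428.4 -310.2   -8. ] rot [-1.200e-03 -1.000e-04 -3.727e-01] deg 21.4
t 0.15 tcp [0.2639 0.6749 0.2416] xdir 158.65 zax [-0.    -0.001 -1.   ] grip 0.998 F [0.5 0.4 0.3] j [-1.27  0.6  -0.    1.6   0.    0.94 -0.08]
shift mm [-428.4 -310.2   -8. ] rot [-2.0000e-04  1.7000e-03  2.7689e+00] deg 158.6
t 0.15 tcp [0.2639 0.6749 0.2416] xdir 158.65 zax [-0.    -0.001 -1.   ] grip 0.998 F [0.5 0.4 0.3] j [-1.27  0.6  -0.    1.6   0.    0.94 -0.08]
shift mm [-428.4 -310.2   -8. ] rot [-0.0012  0.0001  0.0462] deg 2.6
```

>>> {"op": "jog_arm", "data": {
  "deltas": [-27,-19.5,0,0,0,0.003,-1,-27,-19.5,0,0,0,0.003,-1,-27,-19.5,0,0,0,0.003,-1,-27,-19.5,0,0,0,0.003,-1,-27,-19.5,0,0,0,0.003,-1,-27,-19.5,0,0,0,0.003,-1,-27,-19.5,0,0,0,0.003,-1,-27,-19.5,0,0,0,0.003,-1]
}}

```text
time: 0.82
tcp_pos: [0.4067, 0.4482, 0.2422]
tool_rot: [0.619, 3.08, -0.0]
contact_force: [0.6, 0.2, 0.4]
grip_width: 1.004
```

>>> {"op": "jog_arm", "data": {
  "deltas": [-27,-19.5,0,0,0,0.003,-1,-27,-19.5,0,0,0,0.003,-1,-27,-19.5,0,0,0,0.003,-1,-27,-19.5,0,0,0,0.003,-1,-27,-19.5,0,0,0,0.003,-1,-27,-19.5,0,0,0,0.003,-1,-20,-15,0,0,0,0,-1,0,0,0,0,0,0,-1]
}}

```text
time: 1.48
tcp_pos: [0.5241, 0.2506, 0.2423]
tool_rot: [0.658, 3.07, -0.004]
contact_force: [0.8, 0.3, 0.3]
grip_width: 1.0
```

```bash
cat > snap.py <<'E'
from seg import *
import sys
def snap(n,tag):
    p=camera_params(n); im,d=read_camera(n)
    np.savez(f'{tag}.npz',im=im,d=d,p=np.array(p,dtype=object)); cv2.imwrite(f'pics/{tag}.png',im[...,::-1]); return im,d,p
if __name__=='__main__':
    snap(sys.argv[1],sys.argv[2])
E
python3 - <<'E'
from snap import *
target([.55,.23,.25],156)
im,d,p=snap('wrist','w1')
h=cv2.cvtColor(im,cv2.COLOR_RGB2HSV)
w=((h[...,1]<60)&(h[...,2]>150)).astype(np.uint8)
k,l,st,ce=cv2.connectedComponentsWithStats(w)
for i in range(1,k):
    if st[i,4]>60: print('strip',ce[i].round(1),st[i,4],onplane(p,ce[i],.032)[0].round(4))
C=cloud(p,d); m=pale(im)&(d>0)&(C[...,2]>.033)&(C[...,2]<.05)&(abs(C[...,0]-.53)<.12)&(abs(C[...,1]-.18)<.1)
P=C[m]; print(len(P),np.median(P[:,2]),fit(P),cv2.boxPoints(fit(P)).tolist())
E
```

```text
t 1.48 tcp [0.5241 0.2506 0.2423] xdir 155.8 zax [ 0.001 -0.003 -1.   ] grip 1.0 F [0.8 0.3 0.3] j [-0.56  0.43  0.02  1.94 -0.01  0.78  0.61]
shift mm [-32.1  -8.1  -7.6] rot [-0.002   0.0021 -0.0035] deg 0.3
strip [194.2 168.9] 128 [0.4743 0.1735 0.032 ]
strip [252.1 168.7] 125 [0.5002 0.2317 0.032 ]
strip [288.6 168.9] 116 [0.5169 0.2681 0.032 ]
strip [346.7 168.9] 122 [0.543  0.3263 0.032 ]
strip [199.6 244.5] 63 [0.5562 0.1364 0.032 ]
strip [254.6 246.8] 83 [0.5853 0.1944 0.032 ]
strip [287.5 247.4] 95 [0.602  0.2296 0.032 ]
strip [341.5 247.3] 97 [0.628  0.2879 0.032 ]
strip [544.1 302.4] 351 [0.7978 0.4888 0.032 ]
strip [138.4 305.2] 64 [0.5972 0.0281 0.032 ]
strip [545.2 315.9] 168 [0.8177 0.4861 0.032 ]
strip [552.1 332.9] 405 [0.8462 0.489  0.032 ]
strip [455.6 393.6] 264 [0.8927 0.3523 0.032 ]
strip [460.  406.9] 432 [0.9176 0.3516 0.032 ]
5880 0.04087932806290501 ((530.4456787109375, 181.93118286132812), (48.14902877807617, 169.172607421875), 65.64459991455078) [[443.45892333984375, 194.88217163085938], [597.5759887695312, 125.1161880493164], [617.4324340820312, 168.98019409179688], [463.31536865234375, 238.74618530273438]]
```

View pics/w1.png

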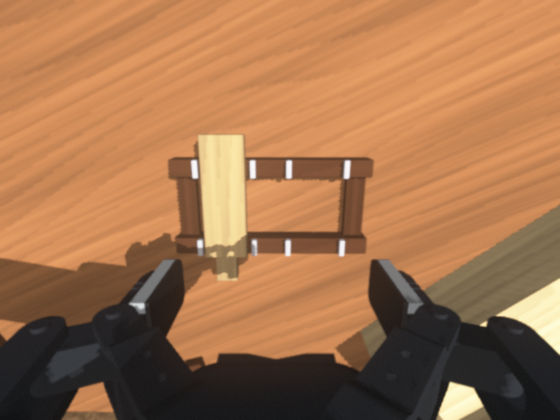

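The wrist view shows the laid rail at (222,205), tongue pointing down in the image. The empty place lies between the strips at (288–347, 169–247). Next is the loose rail.

Run:
```python
from h import *
target([.56,-.227,.2],182.2)
```

```text
t 1.53 tcp [0.5226 0.2535 0.2422] xdir 155.93 zax [ 0.    -0.001 -1.   ] grip 0.999 F [-0.3  0.5 -0.3] j [-0.56  0.43  0.02  1.94 -0.01  0.78  0.61]
shift mm [-230.  -423.4   42.8] rot [-0.0011  0.0005 -0.4584] deg 26.3
```

>>> {"op": "jog_arm", "data": {
  "deltas": [-19,-35,0,0,0,0,-1,-19,-35,0,0,0,0,-1,-19,-35,0,0,0,0,-1,-19,-35,0,0,0,0,-1,-19,-35,0,0,0,0,-1,-19,-35,0,0,0,0,-1,-19,-35,0,0,0,0,-1,-19,-35,0,0,0,0,-1]
}}

```text
time: 2.2
tcp_pos: [0.5474, -0.0613, 0.2423]
tool_rot: [-0.644, -3.075, -0.001]
contact_force: [0.3, 0.1, -0.2]
grip_width: 0.997
```

>>> {"op": "jog_arm", "data": {
  "deltas": [-19,-35,0,0,0,0,-1,-19,-35,0,0,0,0,-1,-19,-35,0,0,0,0,-1,-19,-35,0,0,0,0,-1,0,0,11,0,0,-0.115,-1,0,0,11,0,0,-0.115,-1,0,0,11,0,0,-0.115,-1,0,0,10,0,0,-0.115,-1]
}}

```text
time: 2.87
tcp_pos: [0.561, -0.2183, 0.1985]
tool_rot: [0.082, -3.14, -0.001]
contact_force: [0.8, 0.6, -0.1]
grip_width: 0.998
```

>>> {"op": "jog_arm", "data": {
  "deltas": [0,0,0,0,0,0,-1,0,0,0,0,0,0,-1]
}}

```text
time: 3.03
tcp_pos: [0.5607, -0.2186, 0.1989]
tool_rot: [0.067, -3.14, -0.002]
contact_force: [-0.2, 0.1, 0.1]
grip_width: 1.001
```

Run:
```python
from snap import *
target([.56,-.227,.2],182.2)
im,d,p=snap('wrist','w2')
C=cloud(p,d); m=pale(im)&(d>0)&(C[...,2]>.054)&(C[...,2]<.07)&(abs(C[...,0]-.55)<.12)&(abs(C[...,1]+.227)<.1)
P=C[m]; print(len(P),np.median(P[:,2]),fit(P),cv2.boxPoints(fit(P)).tolist())
```

```text
t 3.03 tcp [ 0.5607 -0.2186  0.1989] xdir -177.55 zax [-0.001  0.001 -1.   ] grip 1.001 F [-0.2  0.1  0.1] j [ 0.32  0.5  -0.07  1.93  0.05  0.71  1.84]
shift mm [ 1.1 -8.3 -1.1] rot [ 0.0011 -0.0009  0.0043] deg 0.3
2924 0.05973934203950648 ((538.5062255859375, -230.0900421142578), (139.01486206054688, 15.949324607849121), 2.3083605766296387) [[468.7339782714844, -224.92144775390625], [469.3764343261719, -240.85781860351562], [608.2784423828125, -235.25863647460938], [607.635986328125, -219.322265625]]
```

View pics/w2.png

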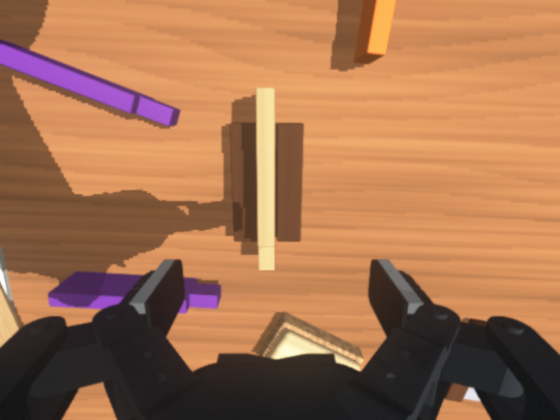

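The wrist view shows the pale rail on edge in the block at columns 257–275, rows 88–270, with the tongue at the bottom, pointing away from the robot. Its top face measures 139 × 16 mm at z = 59.7 mm, which matches. Grasping it now.

>>> {"op": "jog_arm", "data": {
  "deltas": [3.5,-2.5,20,0,0,0.002,-1,3.5,-2.5,25,0,0,0,-1,3.5,-2.5,25,0,0,0,-1,3.1,-2.3,25,0,0,0,-1,0,0,22,0,0,0,-1,0,0,16,0,0,0,-1,0,0,12,0,0,0,-1,0,0,8,0,0,0,-1],
  "squeeze": 30
}}

```text
time: 3.75
tcp_pos: [0.5478, -0.2296, 0.0456]
tool_rot: [0.066, -3.141, 0.0]
contact_force: [-0.7, -0.0, 0.6]
grip_width: 1.0
```

>>> {"op": "jog_arm", "data": {
  "deltas": [0,0,0,0,0,0,-1,0,0,0,0,0,0,-1]
}}

```text
time: 3.92
tcp_pos: [0.5479, -0.2299, 0.0467]
tool_rot: [-0.067, 3.141, -0.0]
contact_force: [0.3, 0.8, 0.8]
grip_width: 0.998
```

```bash
python3 - <<'E'
from snap import *
target([.5475,-.229,.046],182.3)
E
python3 snap.py scene s2; python3 -c "
import cv2;s=cv2.imread('pics/s2.png');cv2.imwrite('pics/s2c.png',cv2.resize(s[130:330,120:320],(800,600)[:1]+(600,) if 0 else (600,600)))"
```

```text
t 3.92 tcp [ 0.5479 -0.2299  0.0467] xdir -177.55 zax [ 0. -0. -1.] grip 0.998 F [0.3 0.8 0.8] j [ 0.33  0.72 -0.05  2.04  0.08  0.39  1.84]
shift mm [0.4 0.9 0.7] rot [-0.0003  0.0003  0.0026] deg 0.1
```

View pics/s2c.png

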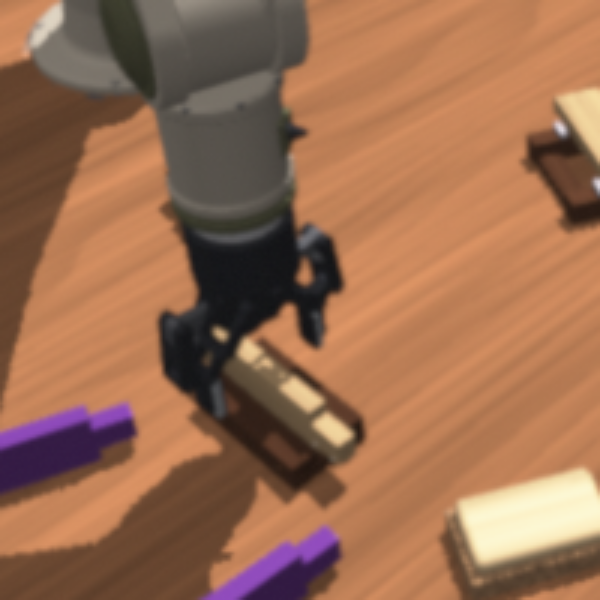

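>>> {"op": "jog_arm", "data": {
  "deltas": [0,0,0,0,0,0,1,0,0,0,0,0,0,1,0,0,0,0,0,0,1,0,0,0,0,0,0,1,0,0,0,0,0,0,1,0,0,0,0,0,0,1,0,0,0,0,0,0,1,0,0,0,0,0,0,1],
  "squeeze": 40
}}

```text
time: 4.63
tcp_pos: [0.5475, -0.23, 0.0464]
tool_rot: [-0.068, 3.141, -0.0]
contact_force: [-0.0, -0.0, 0.3]
grip_width: 0.175
```

>>> {"op": "jog_arm", "data": {
  "deltas": [0,0,0,0,0,0,1,0,0,0,0,0,0,1]
}}

```text
time: 4.8
tcp_pos: [0.5475, -0.23, 0.0464]
tool_rot: [-0.068, 3.141, -0.0]
contact_force: [0.5, -0.2, 0.9]
grip_width: 0.176
```

>>> {"op": "jog_arm", "data": {
  "deltas": [0,0,-4,0,0,0,1,0,0,-8,0,0,0,1,0,0,-14,0,0,0,1,0,0,-18,0,0,0,1,0,0,-20,0,0,0,1,0,0,-20,0,0,0,1,0,0,-20,0,0,0,1,0,0,0,0,0,0,1]
}}

```text
time: 5.47
tcp_pos: [0.5491, -0.2307, 0.1545]
tool_rot: [-0.067, 3.135, -0.003]
contact_force: [0.6, -0.1, -0.6]
grip_width: 0.173
```

Run:
```python
from snap import *
target([.60,-.02,.15],90)
im,d,p=snap('scene','s3'); im2,_,_=snap('wrist','w3')
cv2.imwrite('pics/j3.png',np.hstack([cv2.resize(im[130:330,100:300],(400,400)),cv2.resize(im2,(400,300))[:,:] if 0 else cv2.resize(im2,(400,400))])[...,::-1])
```

```text
t 5.47 tcp [ 0.5491 -0.2307  0.1545] xdir -177.54 zax [ 0.005 -0.002 -1.   ] grip 0.173 F [ 0.6 -0.1 -0.6] j [ 0.35  0.55 -0.06  1.98  0.06  0.6   1.86]
shift mm [-59.9 208.3   4.4] rot [0.0027 0.0059 1.6137] deg 92.5
```

View pics/j3.png

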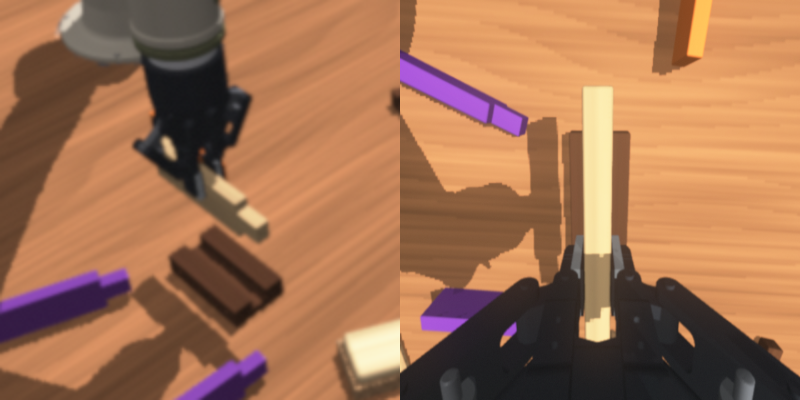

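>>> {"op": "jog_arm", "data": {
  "deltas": [-7.5,26,0,0,0,0,1,-7.5,26,0,0,0,0,1,-7.5,26,0,0,0,0,1,-7.5,26,0,0,0,0,1,-7.5,26,0,0,0,0,1,-7.5,26,0,0,0,0,1,-7.5,26,0,0,0,0,1,-7.5,26,0,0,0,0,1]
}}

```text
time: 6.23
tcp_pos: [0.5979, -0.0183, 0.1491]
tool_rot: [0.068, -3.139, 0.0]
contact_force: [0.9, 0.3, -0.2]
grip_width: 0.183
```

>>> {"op": "jog_arm", "data": {
  "deltas": [0,0,0,0,0,0.1,1,0,0,0,0,0,0.1,1,0,0,0,0,0,0.1,1,0,0,0,0,0,0.1,1,0,0,0,0,0,0.1,1,0,0,0,0,0,0.1,1,0,0,0,0,0,0.1,1,0,0,0,0,0,0.1,1]
}}

```text
time: 6.9
tcp_pos: [0.5977, -0.0196, 0.1491]
tool_rot: [-1.167, -2.915, 0.002]
contact_force: [-0.3, 1.5, -1.1]
grip_width: 0.172
```

>>> {"op": "jog_arm", "data": {
  "deltas": [0,0,0,0,0,0.1,1,0,0,0,0,0,0.1,1,0,0,0,0,0,0.1,1,0,0,0,0,0,0.1,1,0,0,0,0,0,0.1,1,0,0,0,0,0,0.1,1,0,0,0,0,0,0.1,1,0,0,0,0,0,0.1,1]
}}

```text
time: 7.57
tcp_pos: [0.5977, -0.0196, 0.1492]
tool_rot: [-2.211, -2.231, 0.003]
contact_force: [0.3, 0.4, -1.5]
grip_width: 0.176
```

>>> {"op": "jog_arm", "data": {
  "deltas": [0,0,0,0.1,0,0,1,0,0,0,0.1,0,0,1,0,0,0,0.1,0,0,1,0,0,0,0.1,0,0,1,0,0,0,0.1,0,0,1,0,0,0,0.1,0,0,1,0,0,0,0.1,0,0,1,0,0,0,0.1,0,0,1]
}}

```text
time: 8.23
tcp_pos: [0.5984, -0.0195, 0.1494]
tool_rot: [-1.736, -1.761, 0.751]
contact_force: [1.0, -0.3, -1.0]
grip_width: 0.174
```

Run:
```python
from snap import *
target([.60,-.02,.15],90,.9)
im,d,p=snap('scene','s4'); im2,_,_=snap('top','t4')
cv2.imwrite('pics/j4.png',np.hstack([cv2.resize(im[80:330,130:380],(400,400)),cv2.resize(im2[130:300,170:340],(400,400))])[...,::-1])
```

```text
t 8.23 tcp [ 0.5984 -0.0195  0.1494] xdir 90.82 zax [-0.721 -0.011 -0.693] grip 0.174 F [ 1.  -0.3 -1. ] j [-0.29  0.96  0.46  1.46 -0.25  1.61  0.27]
shift mm [-0.5  0.6 -1.6] rot [0.0943 0.0111 0.009 ] deg 5.5
```

View pics/j4.png

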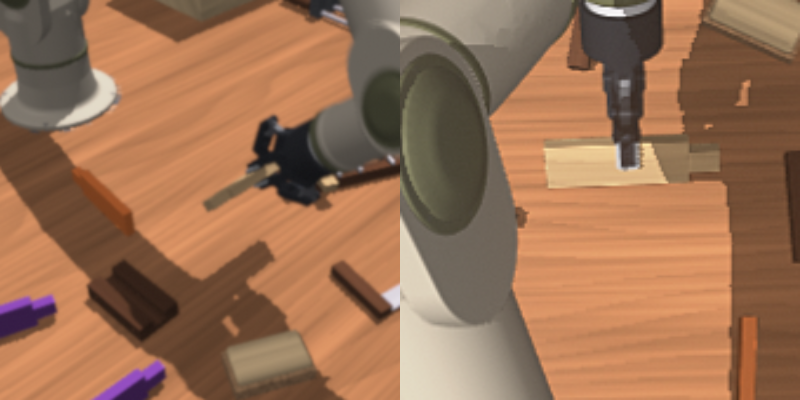

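>>> {"op": "jog_arm", "data": {
  "deltas": [0,5,14,0,0,-0.002,1,0,5,14,0,0,-0.002,1,0,5,14,0,0,-0.002,1,0,5,14,0,0,-0.002,1,0,5,14,0,0,-0.002,1,0,5,12,0,0,0,1,0,4,8,0,0,0,1,0,0,0,0,0,0,1]
}}

```text
time: 9.0
tcp_pos: [0.5563, -0.0197, 0.0619]
tool_rot: [-1.729, -1.771, 0.743]
contact_force: [0.8, 0.0, 0.0]
grip_width: 0.174
```

Run:
```python
from snap import *
t,r,o=tool(); target([.55,-.02,.033],90,.805); M=r.as_matrix(); print(M.round(3))
c=t+.0344*M[:,2]; print('lower corners z',c[2]-.008*abs(M[2,1]), 'ends', [ (c+M[:,0]*s)[2]-.008*abs(M[2,1]) for s in (-.09,.08)])
for dz in (-.01,-.005): print(dz, (r.inv().apply([0,0,dz])*1000).round(2))
print('+x', (r.inv().apply([.01,0,0])*1000).round(2))
im,d,p=snap('scene','s5')
cv2.imwrite('pics/j5.png',cv2.resize(im[130:290,180:390],(800,600))[...,::-1])
```

```text
t 9.0 tcp [ 0.5563 -0.0197  0.0619] xdir 91.19 zax [-0.718 -0.01  -0.696] grip 0.174 F [0.8 0.  0. ] j [-0.29  1.02  0.43  1.6  -0.28  1.41  0.29]
shift mm [-0.4 16.3 24.6] rot [0.0038 0.01   0.0196] deg 1.3
[[-0.021  0.696 -0.718]
 [ 1.     0.02  -0.01 ]
 [ 0.007 -0.718 -0.696]]
lower corners z 0.032181756000369655 ends [np.float64(0.03153518553184222), np.float64(0.03275648530572737)]
-0.01 [-0.07  7.18  6.96]
-0.005 [-0.04  3.59  3.48]
+x [-0.21  6.96 -7.18]
```

View pics/j5.png

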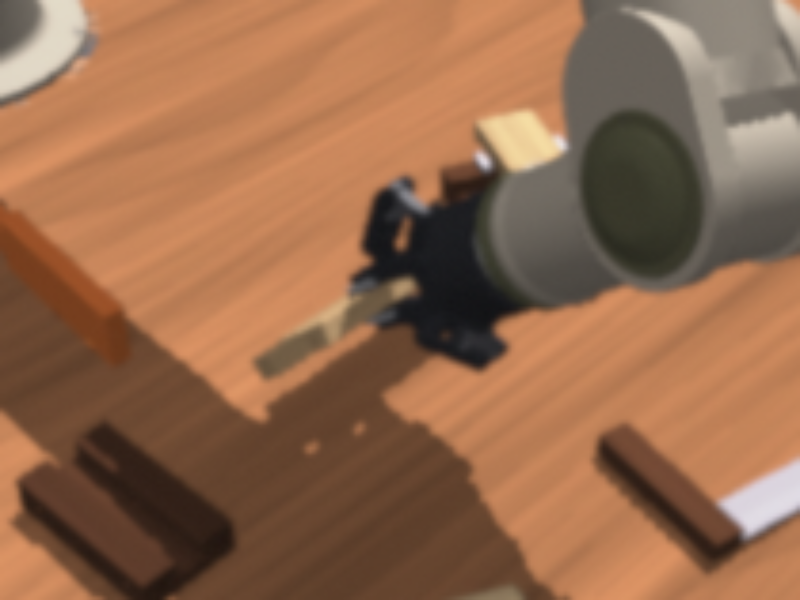

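>>> {"op": "jog_arm", "data": {
  "deltas": [0,4.3,4.2,0,0,0,1,0,4.3,4.2,0,0,0,1,0,4.3,4.2,0,0,0,1,0,4.3,4.2,0,0,0,1,0,2.2,2.1,0,0,0,1,0,0.7,0.7,0,0,0,1,0,0.7,0.7,0,0,0,1,0,0,0,0,0,0,1]
}}

```text
time: 9.72
tcp_pos: [0.5575, -0.0198, 0.034]
tool_rot: [-1.73, -1.772, 0.742]
contact_force: [-0.6, -0.3, -1.2]
grip_width: 0.177
```

>>> {"op": "jog_arm", "data": {
  "deltas": [0,0.9,0.9,0,0,0,1,0,0.9,0.9,0,0,0,1,0,0,0,0,0,0,1]
}}

```text
time: 9.97
tcp_pos: [0.5574, -0.0197, 0.0315]
tool_rot: [-1.73, -1.772, 0.742]
contact_force: [0.4, -0.4, -0.6]
grip_width: 0.177
```

>>> {"op": "jog_arm", "data": {
  "deltas": [0,0.7,0.7,0,0,0,1,0,0,0,0,0,0,1]
}}

```text
time: 10.13
tcp_pos: [0.5574, -0.0197, 0.0305]
tool_rot: [-1.73, -1.772, 0.742]
contact_force: [-0.4, -0.5, -1.2]
grip_width: 0.175
```

>>> {"op": "jog_arm", "data": {
  "deltas": [0,0.7,0.7,0,0,0,1,0,0,0,0,0,0,1]
}}

```text
time: 10.3
tcp_pos: [0.5575, -0.0197, 0.0298]
tool_rot: [-1.73, -1.772, 0.742]
contact_force: [0.3, 1.2, 1.1]
grip_width: 0.181
```

>>> {"op": "jog_arm", "data": {
  "deltas": [0,0.6,0.6,0,0,0,1,0,0,0,0,0,0,1]
}}

```text
time: 10.47
tcp_pos: [0.5575, -0.0197, 0.0295]
tool_rot: [-1.73, -1.771, 0.742]
contact_force: [1.8, 0.7, 5.5]
grip_width: 0.18
```

Run:
```python
from snap import *
im,d,p=snap('scene','s6')
cv2.imwrite('pics/j6.png',cv2.resize(im[150:270,200:360],(800,600),interpolation=2)[...,::-1])
print(tool()[2]['contact_force'])
```

```text
[1.59502268 0.59745555 5.00625486]
```

View pics/j6.png

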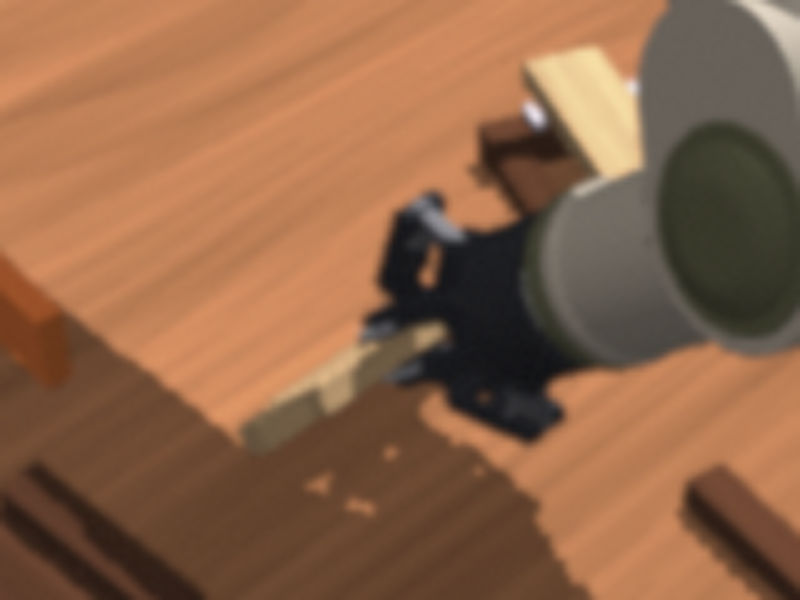

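>>> {"op": "jog_arm", "data": {
  "deltas": [0,-1,0,0,0,0,0.58,0,-2,0,0,0,0,0.5,0,-2,0,0,0,0,0.4,0,-2,0,0,0,0,0.3,0,-2,0,0,0,0,0.2,0,0,0,0,0,0,0.2,0,0,0,0,0,0,0.2]
}}

```text
time: 11.1
tcp_pos: [0.5511, -0.0199, 0.0354]
tool_rot: [-1.73, -1.772, 0.742]
contact_force: [0.6, 0.2, 0.4]
grip_width: 0.401
```

Run:
```python
from snap import *
im,d,p=snap('scene','s7')
cv2.imwrite('pics/j7.png',cv2.resize(im[150:270,200:360],(800,600),interpolation=2)[...,::-1])
print(tool()[2]['contact_force'])
```

```text
[ 0.55264487  0.60960307 -0.35203259]
```

View pics/j7.png

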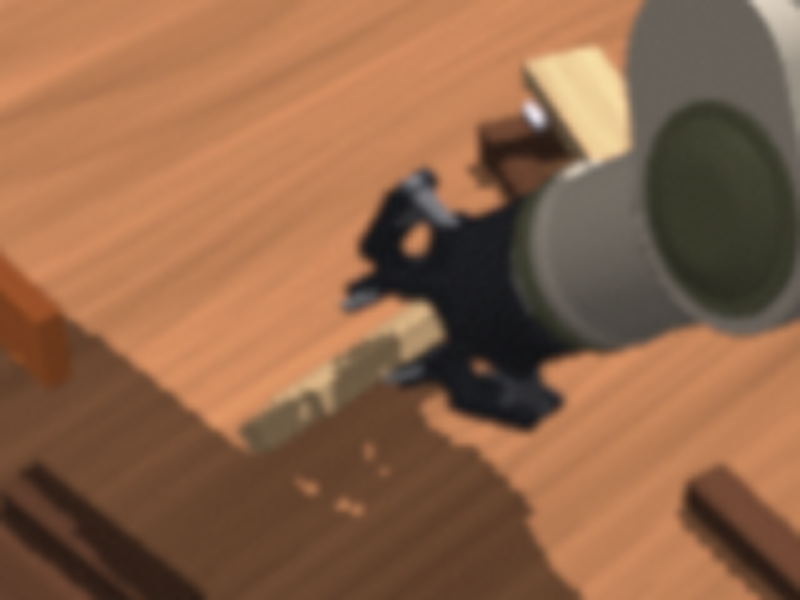

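>>> {"op": "jog_arm", "data": {
  "deltas": [0,2,-2,0,0,0,0.2,0,2,-2,0,0,0,0.2,0,2,-2,0,0,0,0.2,0,2,-2,0,0,0,0.2,0,2,-2,0,0,0,0.2,0,2,-2,0,0,0,0.2,0,2,-2,0,0,0,0.2,0,2,-2,0,0,0,0.2]
}}

```text
time: 11.82
tcp_pos: [0.5741, -0.0194, 0.0349]
tool_rot: [-1.73, -1.772, 0.742]
contact_force: [-0.6, 0.3, -0.4]
grip_width: 0.396
```

Run:
```python
from snap import *
im,d,p=snap('scene','s8')
cv2.imwrite('pics/j8.png',cv2.resize(im[150:270,200:360],(800,600),interpolation=2)[...,::-1])
target([.6,0,.1],90)
```

```text
t 11.87 tcp [ 0.5746 -0.0194  0.0348] xdir 91.21 zax [-0.717 -0.01  -0.697] grip 0.4 F [ 0.7  0.7 -0.3] j [-0.28  1.07  0.42  1.55 -0.29  1.42  0.29]
shift mm [ 19.4 -28.6 -63.9] rot [-0.7994  0.0017  0.0228] deg 45.8
```

View pics/j8.png

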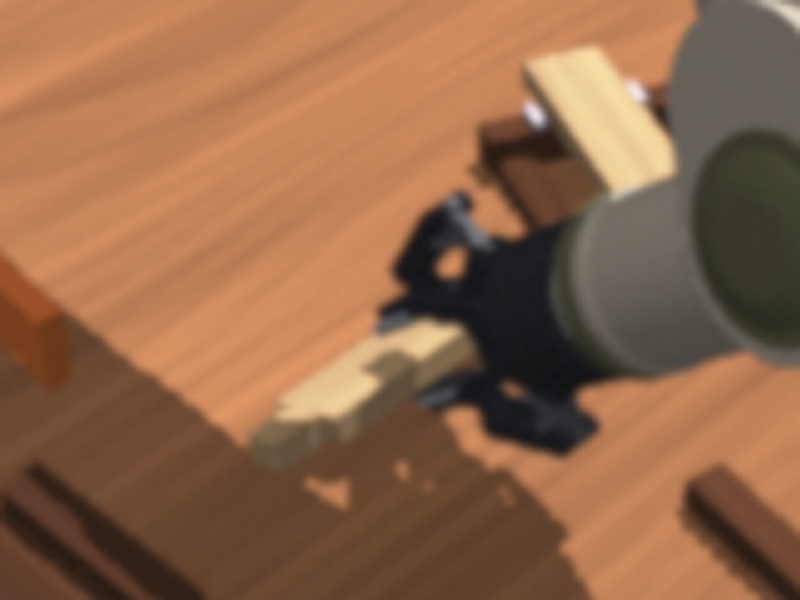

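>>> {"op": "jog_arm", "data": {
  "deltas": [0,2.4,-1.9,0,0,0,0.2,0,2.4,-1.9,0,0,0,0.2,0,2.4,-1.9,0,0,0,0.2,0,2.4,-1.9,0,0,0,0.2,0,2.4,-1.9,0,0,0,0.2,0,2.4,-1.9,0,0,0,0.2,0,2.4,-1.9,0,0,0,0.2,0,2.4,-1.9,0,0,0,0.2]
}}

```text
time: 12.53
tcp_pos: [0.5983, -0.0189, 0.0317]
tool_rot: [-1.73, -1.772, 0.742]
contact_force: [0.8, 1.2, -0.7]
grip_width: 0.403
```

Run:
```python
from snap import *
im,d,p=snap('scene','s9')
cv2.imwrite('pics/j9.png',cv2.resize(im[150:270,200:360],(800,600),interpolation=2)[...,::-1])
target([.6,0,.1],90)
```

```text
t 12.58 tcp [ 0.5988 -0.0189  0.0315] xdir 91.21 zax [-0.717 -0.01  -0.697] grip 0.401 F [ 0.7 -0.   0.7] j [-0.27  1.09  0.42  1.48 -0.29  1.46  0.28]
shift mm [ 19.4 -47.9 -48.8] rot [-0.7995  0.0017  0.0228] deg 45.8
```

View pics/j9.png

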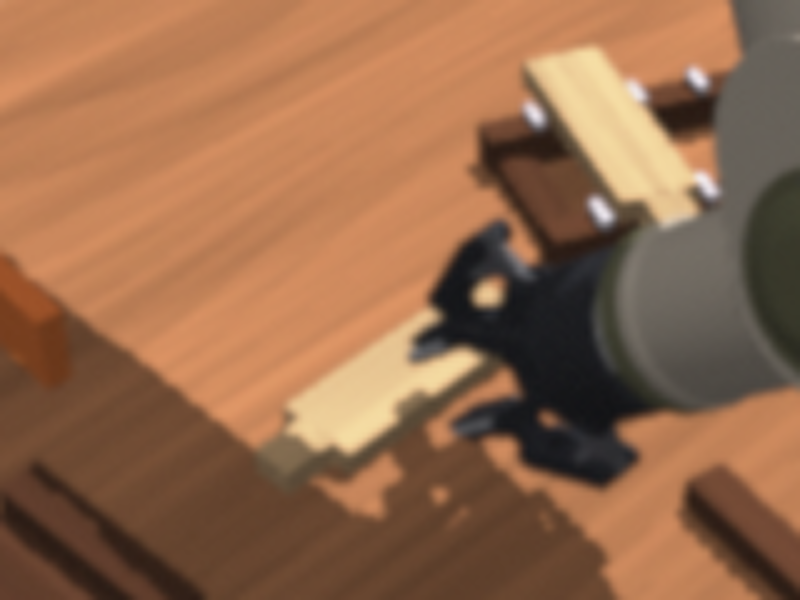

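>>> {"op": "jog_arm", "data": {
  "deltas": [0,2.1,-2.2,0,0,0,0.2,0,2.1,-2.2,0,0,0,0.2,0,2.1,-2.2,0,0,0,0.2,0,2.1,-2.2,0,0,0,0.2,0,3,-4,0,0,0,0.2,0,3,-5,0,0,0,0.2,0,3,-6,0,0,0,0.2,0,0,-10,0,0,0,0.2]
}}

```text
time: 13.25
tcp_pos: [0.6346, -0.0181, 0.0424]
tool_rot: [-1.729, -1.771, 0.743]
contact_force: [-0.8, -0.5, -0.3]
grip_width: 0.398
```

>>> {"op": "jog_arm", "data": {
  "deltas": [0,-6,-15,0,0,0,0.0,0,-10,-18,0,0,0,-0.3,0,-10,-18,0,0,0,-0.6,0,-12,-18,0,0,0,-1,0,-14,-18,0,0,0,-1,0,-14,-16,0,0,0,-1,0,0,0,-0.1,0,0,-1,0,0,0,-0.1,0,0,-1]
}}

```text
time: 13.92
tcp_pos: [0.664, -0.0188, 0.1625]
tool_rot: [-1.861, -1.905, 0.577]
contact_force: [-0.2, 0.5, -0.1]
grip_width: 1.001
```

>>> {"op": "jog_arm", "data": {
  "deltas": [0,0,0,-0.1,0,0,-1,0,0,0,-0.1,0,0,-1,0,0,0,-0.1,0,0,-1,0,0,0,-0.1,0,0,-1,0,0,0,-0.1,0,0,-1,0,0,0,-0.1,0,0,-1,0,0,0,0,0,0,-1,0,0,0,0,0,0,-1]
}}

```text
time: 14.58
tcp_pos: [0.662, -0.0184, 0.1633]
tool_rot: [-2.194, -2.24, -0.008]
contact_force: [0.3, -0.8, 0.6]
grip_width: 0.995
```

Run:
```python
from snap import *
target([.57,-.02,.2],90)
im,d,p=snap('wrist','w10'); im2,d2,p2=snap('scene','s10')
cv2.imwrite('pics/j10.png',np.hstack([cv2.resize(im,(400,300)),cv2.resize(im2[110:290,180:420],(400,300))])[...,::-1])
for im,d,p in ((im,d,p),(im2,d2,p2)):
    C=cloud(p,d); m=pale(im)&(d>0)&(C[...,2]>.009)&(C[...,2]<.023)&(abs(C[...,0]-.55)<.12)&(abs(C[...,1]+.03)<.14)
    P=C[m]; print(len(P),np.percentile(P[:,2],[5,50,95]),fit(P),cv2.boxPoints(fit(P)).tolist())
```

```text
t 14.58 tcp [ 0.662  -0.0184  0.1633] xdir 91.18 zax [-0.001  0.008 -1.   ] grip 0.995 F [ 0.3 -0.8  0.6] j [-0.33  0.65  0.44  1.84 -0.4   0.74  0.35]
shift mm [  0.6 -92.  -36.6] rot [-0.0009 -0.0084  0.0206] deg 1.3
8307 [0.01443418 0.01580258 0.0169546 ] ((563.70947265625, -24.922622680664062), (48.319419860839844, 168.70242309570312), 1.028719186782837) [[538.0392456054688, 58.981239318847656], [541.0680541992188, -109.6939926147461], [589.3796997070312, -108.82648468017578], [586.3508911132812, 59.84874725341797]]
870 [0.01274803 0.01587523 0.01804562] ((562.740478515625, -25.04688262939453), (50.62592315673828, 171.8259735107422), 0.9109580516815186) [[536.0648193359375, 60.45280838012695], [538.796630859375, -111.35145568847656], [589.4161376953125, -110.54656982421875], [586.684326171875, 61.2576904296875]]
```

View pics/j10.png

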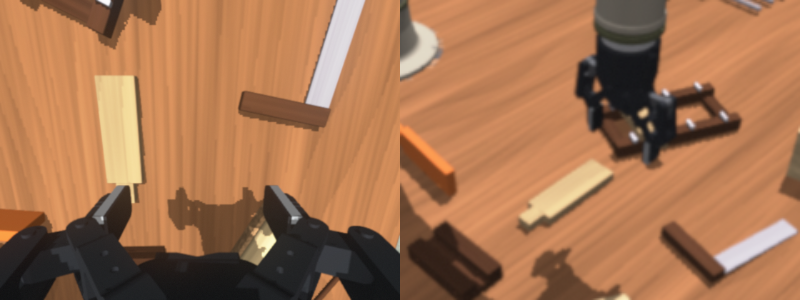

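>>> {"op": "jog_arm", "data": {
  "deltas": [0.4,-16.4,8,0,0,0,-1,0.4,-16.4,8,0,0,0,-1,0.4,-16.4,8,0,0,0,-1,0.4,-16.4,8,0,0,0,-1,0.4,-16.4,8,0,0,0,-1,0.4,-16.4,8,0,0,0,-1,0,0,18,0,0,0,-1,0,0,0,0,0,0,-1]
}}

```text
time: 15.35
tcp_pos: [0.5634, -0.0173, 0.0934]
tool_rot: [-2.191, -2.239, -0.003]
contact_force: [0.1, 0.7, 0.3]
grip_width: 0.998
```

Run:
```python
from h import *
target([.5636,-.018,.011],91.05)
```

```text
t 15.35 tcp [ 0.5634 -0.0173  0.0934] xdir 91.23 zax [-0.005  0.008 -1.   ] grip 0.998 F [0.1 0.7 0.3] j [-0.3   0.65  0.34  2.1  -0.48  0.47  0.44]
shift mm [-1.4  0.6 82.4] rot [-0.0047 -0.0076  0.0032] deg 0.5
```

>>> {"op": "jog_arm", "data": {
  "deltas": [-0.7,0.3,16,-0.002,-0.004,0.001,-1,0,0,18,-0.002,-0.003,0.001,-1,0,0,18,0,0,0,-1,0,0,14,0,0,0,-1,0,0,9,0,0,0,-1,0,0,5,0,0,0,-1,0,0,2,0,0,0,-1,0,0,0,0,0,0,-1]
}}

```text
time: 16.02
tcp_pos: [0.5649, -0.0183, 0.0138]
tool_rot: [2.199, 2.24, 0.005]
contact_force: [-0.9, 0.5, -0.9]
grip_width: 1.0
```

>>> {"op": "jog_arm", "data": {
  "deltas": [0,0,0,0,0,0,0.3,0,0,0,0,0,0,0.3,0,0,0,0,0,0,0.3,0,0,0,0,0,0,0.3,0,0,0,0,0,0,0.3,0,0,0,0,0,0,0.3,0,0,0,0,0,0,0.3,0,0,0,0,0,0,0.3],
  "squeeze": 40
}}

```text
time: 16.68
tcp_pos: [0.5646, -0.0181, 0.0148]
tool_rot: [2.198, 2.24, 0.006]
contact_force: [-0.9, -0.6, 7.1]
grip_width: 0.548
```

>>> {"op": "jog_arm", "data": {
  "deltas": [0,0,-2,0,0,0,0.3,0,0,-4,0,0,0,0.3,0,0,-6,0,0,0,0.3,0,0,-12,0,0,0,0.3,0,0,-16,0,0,0,0.3,0,0,-20,0,0,0,0.3,0,0,-20,0,0,0,0.3,0,0,0,0,0,0,0.3]
}}

```text
time: 17.35
tcp_pos: [0.5656, -0.0184, 0.0979]
tool_rot: [2.196, 2.238, 0.01]
contact_force: [1.1, -0.4, -1.1]
grip_width: 0.546
```

Run:
```python
from snap import *
target([.566,.28,.12],155.7)
im,d,p=snap('wrist','w11'); im2,d2,p2=snap('scene','s11')
cv2.imwrite('pics/j11.png',np.hstack([cv2.resize(im,(400,300)),cv2.resize(im2[110:290,180:420],(400,300))])[...,::-1])
C=cloud(p,d); m=pale(im)&(d>0)&(C[...,2]>.06)&(C[...,2]<.13)&(abs(C[...,0]-.55)<.12)&(abs(C[...,1]+.03)<.14)
P=C[m]; print(len(P),np.percentile(P[:,2],[5,50,95]),fit(P))
A=np.c_[P[:,:2],np.ones(len(P))]; print(np.linalg.lstsq(A,P[:,2],rcond=None)[0])
```

```text
t 17.35 tcp [ 0.5656 -0.0184  0.0979] xdir 91.07 zax [ 0.009  0.001 -1.   ] grip 0.546 F [ 1.1 -0.4 -1.1] j [-0.31  0.64  0.36  2.1  -0.48  0.46  0.44]
shift mm [298.3   6.2 -21.9] rot [ 0.0081  0.0047 -1.128 ] deg 64.6
27788 [0.09789443 0.09892089 0.09990838] ((566.3464965820312, -2.952899932861328), (74.63489532470703, 125.38140869140625), 1.1770025491714478)
[ 0.00630961 -0.00180131  0.09541291]
```

View pics/j11.png

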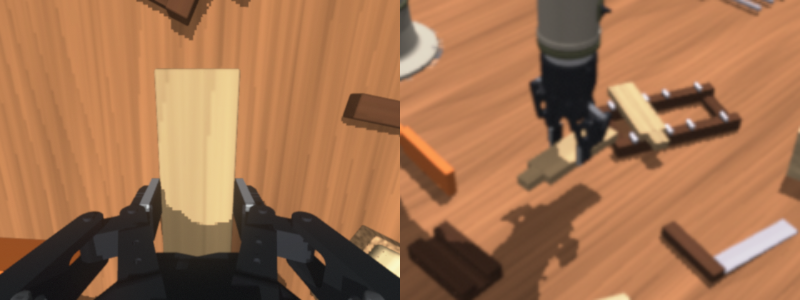

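>>> {"op": "jog_arm", "data": {
  "deltas": [37,0.6,-3,0,0,0,0.3,37,0.6,-3,0,0,0,0.3,37,0.6,-3,0,0,0,0.3,37,0.6,-3,0,0,0,0.3,37,0.6,-3,0,0,0,0.3,37,0.6,0,0,0,0,0.3,37,0.6,0,0,0,0,0.3,37,0.6,0,0,0,0,0.3]
}}

```text
time: 18.12
tcp_pos: [0.5623, 0.2797, 0.1082]
tool_rot: [2.198, 2.241, 0.003]
contact_force: [-0.0, 0.0, 0.1]
grip_width: 0.548
```

>>> {"op": "jog_arm", "data": {
  "deltas": [0,0,0,0.004,0.002,-0.11,0.3,0,0,0,0.004,0.002,-0.11,0.3,0,0,0,0,0,-0.11,0.3,0,0,0,0,0,-0.11,0.3,0,0,0,0,0,-0.11,0.3,0,0,0,0,0,-0.11,0.3,0,0,0,0,0,-0.11,0.3,0,0,0,0,0,-0.11,0.3]
}}

```text
time: 18.78
tcp_pos: [0.5626, 0.2776, 0.108]
tool_rot: [-1.025, -2.963, -0.001]
contact_force: [0.1, -0.6, -0.5]
grip_width: 0.544
```

>>> {"op": "jog_arm", "data": {
  "deltas": [0,0,0,0,0,-0.11,0.3,0,0,0,0,0,-0.11,0.3,0,0,0,0,0,-0.028,0.3,0,0,0,0,0,0,0.3,0,0,0,0,0,0,0.3]
}}

```text
time: 19.2
tcp_pos: [0.563, 0.2776, 0.1085]
tool_rot: [-0.665, -3.065, -0.003]
contact_force: [-1.0, -0.6, -0.9]
grip_width: 0.548
```

Run:
```python
from snap import *
target([.5668,.28,.12],155.64)
im,d,p=snap('wrist','w12'); im2,d2,p2=snap('scene','s12'); im3,d3,p3=snap('top','t12')
cv2.imwrite('pics/j12.png',np.hstack([cv2.resize(im,(400,300)),cv2.resize(im2[110:290,230:470],(400,300))])[...,::-1])
C=cloud(p,d)
m=pale(im)&(d>0)&(C[...,2]>.034)&(C[...,2]<.05)&(abs(C[...,0]-.53)<.12)&(abs(C[...,1]-.18)<.1)
P=C[m]; print('laid',len(P),fit(P),cv2.boxPoints(fit(P)).round(1).tolist())
m=pale(im)&(d>0)&(C[...,2]>.1)&(C[...,2]<.14)
P=C[m]; print('held',len(P),np.median(P[:,2]),fit(P),cv2.boxPoints(fit(P)).round(1).tolist())
h=cv2.cvtColor(im,cv2.COLOR_RGB2HSV)
w=((h[...,1]<60)&(h[...,2]>150)).astype(np.uint8)
k,l,st,ce=cv2.connectedComponentsWithStats(w)
for i in range(1,k):
    if st[i,4]>60: print('strip',ce[i].round(1),st[i,4],onplane(p,ce[i],.032)[0].round(4))
```

```text
t 19.2 tcp [0.563  0.2776 0.1085] xdir 155.52 zax [-0.005  0.003 -1.   ] grip 0.548 F [-1.  -0.6 -0.9] j [-0.64  0.66  0.15  1.94 -0.18  0.56  0.77]
shift mm [ -2.4   3.8 -11.5] rot [ 0.0005 -0.006  -0.0021] deg 0.4
laid 14283 ((515.3034057617188, 189.46188354492188), (48.71511459350586, 135.66905212402344), 65.58607482910156) [[443.5, 195.3000030517578], [567.0, 139.1999969482422], [587.0999755859375, 183.60000610351562], [463.6000061035156, 239.6999969482422]]
held 28313 0.10961032191633699 ((549.06982421875, 286.45892333984375), (66.72543334960938, 127.37765502929688), 72.14012908935547) [[478.20001220703125, 274.20001220703125], [599.5, 235.1999969482422], [619.9000244140625, 298.70001220703125], [498.70001220703125, 337.70001220703125]]
strip [ 78.  167.4] 285 [0.4745 0.173  0.032 ]
strip [174.8 167.3] 294 [0.5009 0.2314 0.032 ]
strip [333.3 167.2] 74 [0.5447 0.3278 0.032 ]
strip [ 99.4 291.2] 169 [0.5587 0.1344 0.032 ]
strip [204.8 289.8] 67 [0.5905 0.2063 0.032 ]
```

View pics/j12.png

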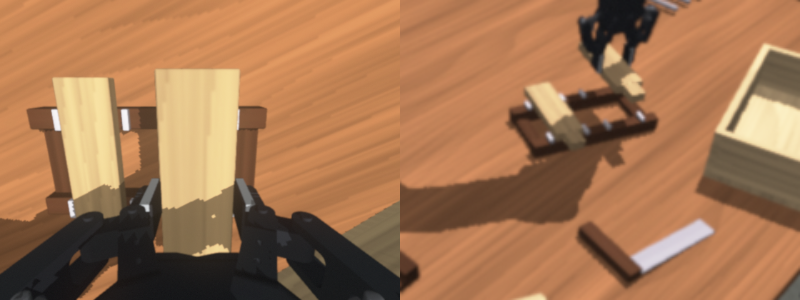

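```bash
cat > rel.py <<'E'
from snap import *
import sys
z=np.load(sys.argv[1]+'.npz',allow_pickle=True); im,d,p=z['im'],z['d'],z['p'].item(); lo,hi=float(sys.argv[2]),float(sys.argv[3])
a=np.radians(-24.36); u=np.array([np.cos(a),np.sin(a)]); v=np.array([-u[1],u[0]])
C=cloud(p,d); q=pale(im)&(d>0)
S=q&(C[...,2]>.034)&(C[...,2]<.047)&(C[...,:2]@v<(.222 if False else 9)); 
def rep(n,M):
    n_,l,st,_=cv2.connectedComponentsWithStats(M.astype(np.uint8)); i=1+np.argmax(st[1:,4]); M=l==i
    M=cv2.morphologyEx(M.astype(np.uint8),cv2.MORPH_OPEN,np.ones((3,3)))>0
    P=C[M]; U=P[:,:2]@u; V=P[:,:2]@v
    for off in (0.015,0.03,.045):
        k=abs(U-U.min()-off)<.004; print(n,'u0',(U.min()*1000).round(1),'u@2%',(np.percentile(U[abs(V-np.median(V[k]))<.02],.3)*1000).round(1),'off',off,'v',(V[k].min()*1000).round(1),(V[k].max()*1000).round(1),'z',np.median(P[k][:,2]).round(4))
xy=C[...,:2]; V=xy@v
rep('laid',q&(C[...,2]>.034)&(C[...,2]<.047)&(abs(V-.3845)<.03))
rep('held',q&(C[...,2]>lo)&(C[...,2]<hi)&(abs(V-.4885)<.035))
print('laid mid v', np.array([.5304,.1819])@v)
E
python3 rel.py w12 .104 .115
```

```text
laid u0 323.4 u@2% 324.0 off 0.015 v 361.0 409.2 z 0.0409
laid u0 323.4 u@2% 324.0 off 0.03 v 361.3 409.5 z 0.0409
laid u0 323.4 u@2% 324.0 off 0.045 v 361.0 409.5 z 0.0409
held u0 320.9 u@2% 321.0 off 0.015 v 460.7 509.3 z 0.1098
held u0 320.9 u@2% 321.0 off 0.03 v 460.9 508.9 z 0.1097
held u0 320.9 u@2% 321.0 off 0.045 v 460.8 508.7 z 0.1097
laid mid v 0.3844790977428703
```

>>> {"op": "jog_arm", "data": {
  "deltas": [-1.5,2.2,0,0,-0.003,-0.001,0.3,-1.5,2.2,0,0,-0.003,-0.001,0.3,0,0,10,0,0,0,0.3,0,0,12,0,0,0,0.3,0,0,12,0,0,0,0.3,0,0,10,0,0,0,0.3,0,0,6,0,0,0,0.3,0,0,0,0,0,0,0.3]
}}

```text
time: 20.02
tcp_pos: [0.5669, 0.2801, 0.0567]
tool_rot: [-0.658, -3.071, 0.002]
contact_force: [-0.1, -0.3, -0.9]
grip_width: 0.543
```

```bash
python3 - <<'E'
from snap import *
target([.5675,.28,.04],155.64)
im,d,p=snap('wrist','w13'); im2,d2,p2=snap('scene','s13')
cv2.imwrite('pics/j13.png',np.hstack([cv2.resize(im,(400,300)),cv2.resize(im2[130:230,280:410],(400,300))])[...,::-1])
h=cv2.cvtColor(im,cv2.COLOR_RGB2HSV)
w=((h[...,1]<60)&(h[...,2]>150)).astype(np.uint8)
k,l,st,ce=cv2.connectedComponentsWithStats(w)
v=np.array([.4125,.911])
for i in range(1,k):
    if st[i,4]>60: X=onplane(p,ce[i],.032)[0]; print('strip',ce[i].round(1),st[i,4],X.round(4),X[:2]@v)
E
python3 rel.py w13 .052 .068
```

```text
t 20.02 tcp [0.5669 0.2801 0.0567] xdir 155.83 zax [-0.002 -0.001 -1.   ] grip 0.543 F [-0.1 -0.3 -0.9] j [-0.63  0.73  0.13  1.95 -0.19  0.47  0.78]
shift mm [-0.6  0.2 16.7] rot [-0.0015 -0.0011  0.0033] deg 0.2
strip [  5.1 177.9] 294 [0.4749 0.1718 0.032 ] 0.35243656732795686
strip [135.4 176.6] 510 [0.5008 0.2316 0.032 ] 0.41754617394904536
strip [213.7 177. ] 369 [0.5171 0.2675 0.032 ] 0.45701484638165124
strip [340.2 177.3] 496 [0.5435 0.3259 0.032 ] 0.5210512994023592
strip [204.5 289.7] 72 [0.5722 0.2332 0.032 ] 0.44848297879421023
strip [ 40.9 325. ] 68 [0.5536 0.1364 0.032 ] 0.35262022512490154
strip [330.4 335.8] 281 [0.6296 0.2867 0.032 ] 0.5209116584168955
laid u0 323.1 u@2% 323.6 off 0.015 v 361.7 410.2 z 0.0408
laid u0 323.1 u@2% 323.6 off 0.03 v 360.9 409.9 z 0.0409
laid u0 323.1 u@2% 323.6 off 0.045 v 361.1 409.7 z 0.0409
held u0 323.3 u@2% 323.5 off 0.015 v 464.2 512.7 z 0.0578
held u0 323.3 u@2% 323.5 off 0.03 v 464.4 512.3 z 0.0578
held u0 323.3 u@2% 323.5 off 0.045 v 464.3 512.3 z 0.0577
laid mid v 0.3844790977428703
```

View pics/j13.png

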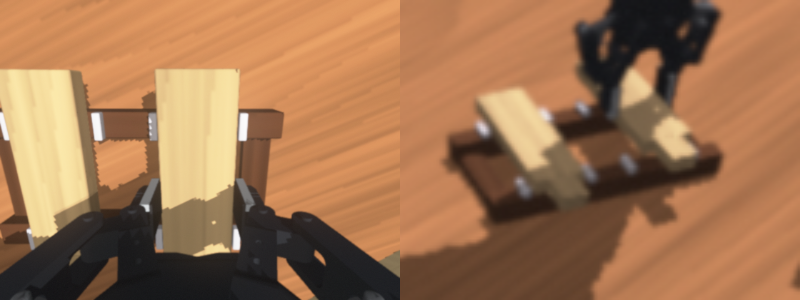

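>>> {"op": "jog_arm", "data": {
  "deltas": [0,0.4,4,0,0,0.002,0.3,0,0,4,0,0,0,0.3,0,0,3,0,0,0,0.3,0,0,2,0,0,0,0.3,0,0,1.5,0,0,0,0.3,0,0,0,0,0,0,0.3]
}}

```text
time: 20.62
tcp_pos: [0.5679, 0.2809, 0.0442]
tool_rot: [0.661, 3.071, 0.001]
contact_force: [0.5, 0.6, -1.1]
grip_width: 0.547
```

>>> {"op": "jog_arm", "data": {
  "deltas": [0,0,0.8,0,0,0,0.3,0,0,0.8,0,0,0,0.3,0,0,0,0,0,0,0.3]
}}

```text
time: 20.87
tcp_pos: [0.568, 0.281, 0.0428]
tool_rot: [0.66, 3.07, 0.001]
contact_force: [-0.7, -0.5, -1.0]
grip_width: 0.548
```

>>> {"op": "jog_arm", "data": {
  "deltas": [0.5,-0.4,0.8,0,0,0,0.3,0,0,0.5,0,0,0,0.3,0,0,0,0,0,0,0.3]
}}

```text
time: 21.12
tcp_pos: [0.5673, 0.2808, 0.0415]
tool_rot: [0.661, 3.071, 0.001]
contact_force: [0.2, -0.0, -0.8]
grip_width: 0.548
```

>>> {"op": "jog_arm", "data": {
  "deltas": [0,0,0.6,0,0,0,0.3,0,0,0,0,0,0,0.3]
}}

```text
time: 21.28
tcp_pos: [0.5674, 0.2809, 0.0409]
tool_rot: [0.66, 3.07, 0.001]
contact_force: [0.4, -0.1, -0.0]
grip_width: 0.55
```

>>> {"op": "jog_arm", "data": {
  "deltas": [0,0,0.6,0,0,0,0.3,0,0,0,0,0,0,0.3]
}}

```text
time: 21.45
tcp_pos: [0.5674, 0.2809, 0.0403]
tool_rot: [0.661, 3.07, 0.001]
contact_force: [0.3, 0.1, -0.7]
grip_width: 0.553
```

>>> {"op": "jog_arm", "data": {
  "deltas": [0,0,0.6,0,0,0,0.3,0,0,0,0,0,0,0.3]
}}

```text
time: 21.62
tcp_pos: [0.5675, 0.2809, 0.0399]
tool_rot: [0.661, 3.07, 0.002]
contact_force: [0.2, 0.5, -0.3]
grip_width: 0.548
```

>>> {"op": "jog_arm", "data": {
  "deltas": [0,0,0.5,0,0,0,0.3,0,0,0,0,0,0,0.3]
}}

```text
time: 21.78
tcp_pos: [0.5675, 0.2809, 0.0398]
tool_rot: [0.661, 3.07, 0.002]
contact_force: [-1.5, -1.4, 5.8]
grip_width: 0.547
```

```bash
python3 - <<'E'
from snap import *
target([.5675,.28,.04],155.64)
im,d,p=snap('wrist','w14')
E
python3 rel.py w14 .035 .05
```

```text
t 21.78 tcp [0.5675 0.2809 0.0398] xdir 155.71 zax [ 0.001  0.001 -1.   ] grip 0.547 F [-1.5 -1.4  5.8] j [-0.63  0.76  0.12  1.96 -0.19  0.44  0.78]
shift mm [-0.4 -0.8 -0.2] rot [0.0015 0.0008 0.0012] deg 0.1
laid u0 323.2 u@2% 323.4 off 0.015 v 377.1 410.0 z 0.0408
laid u0 323.2 u@2% 323.5 off 0.03 v 373.6 410.0 z 0.0408
laid u0 323.2 u@2% 323.5 off 0.045 v 370.5 410.0 z 0.0408
held u0 323.6 u@2% 323.7 off 0.015 v 465.3 513.8 z 0.0408
held u0 323.6 u@2% 323.7 off 0.03 v 465.4 513.3 z 0.0408
held u0 323.6 u@2% 323.7 off 0.045 v 465.4 513.4 z 0.0409
laid mid v 0.3844790977428703
```

>>> {"op": "jog_arm", "data": {
  "deltas": [0,0,0,0,0,0,-0.15,0,0,0,0,0,0,-0.25,0,0,0,0,0,0,-0.4,0,0,0,0,0,0,-0.5,0,0,0,0,0,0,-0.5,0,0,-3,0,0,0,-0.5,0,0,-5,0,0,0,-0.5,0,0,-8,0,0,0,-0.5]
}}

```text
time: 22.5
tcp_pos: [0.5671, 0.2807, 0.0553]
tool_rot: [0.661, 3.071, 0.0]
contact_force: [0.4, -0.1, 0.1]
grip_width: 0.746
```

>>> {"op": "jog_arm", "data": {
  "deltas": [0,0,-15,0,0,0,-0.5,0,0,-25,0,0,0,-0.5,0,0,-30,0,0,0,-0.5,0,0,-30,0,0,0,-0.5,0,0,-30,0,0,0,-0.5,0,0,-30,0,0,0,-0.5,30,-15,-10,0,0,0,-0.5,0,0,0,0,0,0,-0.5]
}}

```text
time: 23.17
tcp_pos: [0.5305, 0.2797, 0.2288]
tool_rot: [0.659, 3.071, 0.006]
contact_force: [-1.7, -0.2, -0.6]
grip_width: 0.752
```

```bash
python3 - <<'E'
from snap import *
target([.5675,.28,.04],155.64)
im,d,p=snap('wrist','w15'); im2,d2,p2=snap('scene','s15'); im3,d3,p3=snap('top','t15')
cv2.imwrite('pics/j15.png',np.hstack([cv2.resize(im,(400,300)),cv2.resize(im2[130:230,280:410],(400,300))])[...,::-1])
E
python3 rel.py w15 .035 .05; python3 rel.py s15 .034 .05
```

```text
t 23.17 tcp [0.5305 0.2797 0.2288] xdir 155.77 zax [ 0.002  0.003 -1.   ] grip 0.752 F [-1.7 -0.2 -0.6] j [-0.72  0.47  0.2   1.92 -0.13  0.76  0.7 ]
shift mm [-33.6  14.7 188.9] rot [0.0038 0.0003 0.0023] deg 0.3
laid u0 323.4 u@2% 323.5 off 0.015 v 361.2 408.8 z 0.0409
laid u0 323.4 u@2% 323.5 off 0.03 v 361.2 408.6 z 0.0409
laid u0 323.4 u@2% 323.5 off 0.045 v 360.8 408.9 z 0.0409
held u0 323.9 u@2% 324.0 off 0.015 v 465.7 513.0 z 0.0407
held u0 323.9 u@2% 324.0 off 0.03 v 465.7 512.3 z 0.0408
held u0 323.9 u@2% 324.0 off 0.045 v 465.6 513.0 z 0.0408
laid mid v 0.3844790977428703
laid u0 320.0 u@2% 320.9 off 0.015 v 359.9 408.0 z 0.0408
laid u0 320.0 u@2% 321.9 off 0.03 v 361.0 409.0 z 0.0412
laid u0 320.0 u@2% 321.9 off 0.045 v 360.8 408.3 z 0.0407
held u0 318.9 u@2% 321.8 off 0.015 v 465.7 513.5 z 0.0416
held u0 318.9 u@2% 322.1 off 0.03 v 466.3 511.5 z 0.0414
held u0 318.9 u@2% 322.1 off 0.045 v 464.9 513.4 z 0.0413
laid mid v 0.3844790977428703
```

View pics/j15.png

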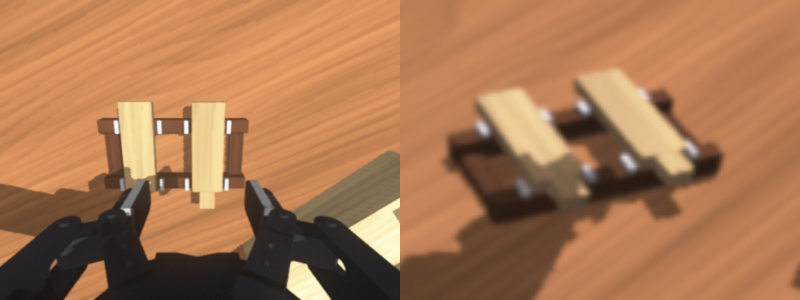

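View pics/s15.png

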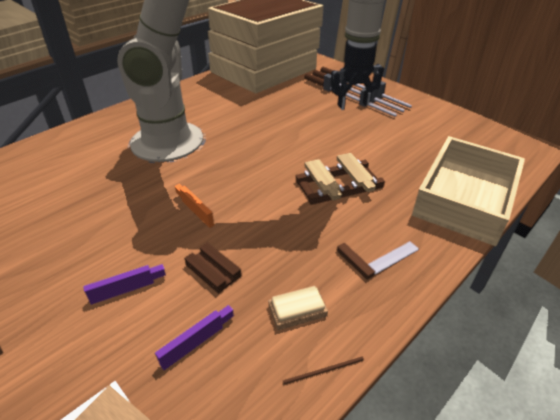

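The rail lies flat between the strips. Its tongue points the same way as the laid rail's, and the ends are level to about 0.5 mm. The gripper is clear at z = 0.23 m and touching nothing, and the tools haven't moved. Handing in.

```bash
python3 -c "
from workcell import *; print(job_done())"
```

```text
the job is handed in; nothing more can be done
None
```

The rail is in the empty place of the rack, lying flat between the guide strips with its tongue pointing the same way as the other rail. The job was handed in at about 23 s.

**What I did:** I gripped the rail across its thickness and lifted it out of the block. I tilted it about 46°, set its lower edge on the bench and eased it down onto its face with the lower finger, then let go. I then took hold of it again across its width, turned it and set it down in the rack under light contact (about 6 N).

**Last checks:**
- **Height:** its top is 40.8 mm above the bench, and the laid rail's is 40.9 mm (41 mm expected).
- **Ends:** level to 0.5 mm in the wrist camera. The scene camera is coarser and agreed to about 1 mm.
- **Between the strips:** within about 1 mm of the middle, where the play is 5 mm each side.
- **Other rail and tools:** the laid rail measured within 0.5 mm of where it was. The square and the sander look unmoved in the scene picture; I did not measure them.
- **Robot:** gripper open, at 0.23 m height and touching nothing.

No check failed. Early on, the cameras disagreed by up to about 4 mm on the loose rail's sideways position. I used the wrist readings, and the grasp then showed almost no side force.

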